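# Set up a hand-rest bridge over a freshly glued tile

### The arm

A 6-joint arm with a two-finger parallel gripper is mounted at the origin on the work surface. World frame = base frame: x ahead of the robot, y to its left, z up, the work surface at z = 0. Lengths are in mm, angles in rad, forces in N, time in s.
With the tool pointing down it reaches from about 350 to 800 mm from the base axis. Payload 7.3 kg.
Tool frame: the origin (TCP) lies midway between the tips of the shut fingers; the grasp point (between the pads) lies 19 mm behind it; x points along the fingers, y is the direction in which the jaws open and shut, and the axes are right-handed (so a half turn about x gives the same grasp; the last joint's range is limited). The gripper opens to 85 mm and grips with 20 to 120 N. Pads are 22 mm wide; open, the fingers measure 114 mm over their backs; the gripper's body (76 mm by 85 mm) begins 54 mm behind the grasp point. The pads swing forward as they close: fully open they stand 13 mm farther back than shut.
Start: joints at [1.137, 0.342, 1.524, -0, 1.275, -0.146], TCP at [149.002, 503.431, 231.322] pointing down, gripper open.
Joint ranges: [-2.53, 2.53], [-0.77, 2.02], [0.04, 2.7], [-1, 4.14], [0.28, 2.66], [-3.11, 3.11]. Speed limits (rad/s): [2.57, 2.57, 3.14, 3.14, 3.14, 3.14].

### API

Orientations are given as a rotation vector (axis times angle).
In Python, from rig import status, viewer, ctrl gives the robot as it stands.
- The arm moves only by the tool arm_command, never from a script. Its argument "moves" is a list of rows, each an object of numbers: "tx", "ty", "tz": the shift along the tool's x, y, z in m; "spin": the turn about the tool's x in degrees; "claw": the opening, from -1 (shut) to 1 (fully open), so that 0 is half open. A call has exactly 8 rows; each row is the pose to reach, as a shift and turn from the pose measured when the call began, along the tool's axes at that moment; what a row does not reach only later rows make up. A row lasts 1/8 s, in which the tool goes at most 62.5 mm and 10.7 degrees, less where a joint would pass 70% of its speed; a pose out of reach is approached as far as the arm can. A call with a gripper value outside its range is refused whole. The fingers move at their own pace and stop on an object; the grip force is fixed at half the most. Time passes only in rows, so rows that repeat a pose let the fingers close, or fill a call up. It gives the time, the measured TCP pose, the force and the opening at its end, in the units of the state.
- status.read_state(): the state, without advancing time (a new reading comes with each control period).
- viewer.get_image(name): name is "scene" or "top"; returns a dict with "color" (384x512x3 uint8, red, green, blue), "intrinsics" (3x3 intrinsics, pixels), "R" (3x3) and "t" (3): a world point X has camera coordinates R X + t. Camera axes: x right, y down, z forward; pixel columns grow to the right and rows downward; lengths in mm; the calibration is good to about 2 mm. A picture is of the moment at which its call begins. There is no depth.
- ctrl.job_done(): hands the job in, once; it reports no verdict.
The state is a dict: "clock": time; "joints": joint angles; "joint_velocities": joint speeds; "joint_torque": joint torques, N m; "position": TCP position; "orientation": TCP orientation; "force": force on the tool from outside, world axes, zero at the start; "wrist_torque": the same for the moment, N m; "finger_gap": opening from 0.0 (shut) to 1.0 (fully open).
Only numpy, scipy, OpenCV 4.12 (cv2) and the standard library are available. Lean on these libraries where they do the work, as an engineer would, in place of code of your own. Each camera call takes 0.05 s, during which the arm holds its last target.

### The job

Build a hand-rest bridge over the white tile with the brass pattern; nothing may touch that tile, and leave the bottle, discs and dish alone. Stand the steel block beside the middle of its left edge and the green block beside the middle of its right edge (as the robot sees it), each about 15 mm clear of the tile. Lay the bar flat across both blocks, centred over the tile and in line with them, then stand the brass weight on the bar centred over the steel block and the red weight centred over the green block.

Things in the scene. Friction and masses are not known exactly. Their poses are not given: they have to be found in the camera images.
- brass_tile: The work piece: a white square tile with a scroll pattern of brass wire freshly glued on top (wire tops 3 mm above the face), 110 x 110 x 12 mm, fixed to the bench. Origin: centre of its underside, at bench height. At zero yaw its x axis points away from the robot and its y axis to the robot's left; it may be turned up to about 0.22 rad.
- blue_tile: Another square tile, blue with four white dots, not part of the job, 110 x 110 x 12 mm, fixed to the bench. Origin: centre of its underside, at bench height. At zero yaw its x axis points away from the robot and its y axis to the robot's left; it may be turned up to about 0.22 rad. The two tiles lie side by side; either can be on the left.
- steel_block: Dark grey steel block, 40 x 40 mm and 45 mm high, about 0.45 kg. Origin: centre of its underside; x and y axes square to its side faces, z up.
- green_block: Green painted block, 40 x 40 mm and 45 mm high, about 0.3 kg. Origin: centre of its underside; x and y axes square to its side faces, z up.
- bridge_bar: Bare aluminium flat bar, 240 mm long (its y axis), 36 mm wide (its x axis) and 20 mm thick (z), about 0.25 kg, lying flat on the bench. Origin: centre of its underside.
- brass_weight: Upright round brass weight, diameter 36 mm, 45 mm high, about 0.33 kg. Origin: centre of its underside, z up.
- red_weight: Upright round weight painted red, diameter 36 mm, 45 mm high, about 0.33 kg. Origin: centre of its underside, z up.
- orange_bottle: Bystander: orange bottle with a white cap, diameter 56 mm, 140 mm tall, loose. Origin: centre of its underside.
- disc_stack: Bystander: stack of black grinding discs, diameter 90 mm, 31 mm high, loose. Origin: centre of its underside.
- dark_dish: Bystander: grey round dish, diameter 90 mm, 30 mm high, loose, beyond the tiles. Origin: centre of its underside.
There are look-alikes about, which are no part of the job. There is more than one size of the brass_weight; the job needs the larger. There is more than one size of the green_block; the job needs the larger.

How it is judged (in metres and radians):
At the end, for the whole second after the job is handed in: Blocks on the bench, centres 90 mm left/right of the tile centre in its frame (y within 12 mm, x within 15). Bar flat on both (4 mm), centred on the tile within 15 mm, aligned within 0.15 rad. Each weight upright on the bar within 15 mm of its block's centre. All at rest (x of steel_block in the frame of brass_tile between -0.015 and 0.015 m and y of steel_block in the frame of brass_tile between 0.078 and 0.102 m and height (world z) of each of steel_block, green_block below 0.005 m and angle between each of steel_block, green_block's own z axis and vertical below 0.1 rad and x of green_block in the frame of brass_tile between -0.015 and 0.015 m and y of green_block in the frame of brass_tile between -0.102 and -0.078 m and x of bridge_bar in the frame of brass_tile between -0.015 and 0.015 m and y of bridge_bar in the frame of brass_tile between -0.015 and 0.015 m and height (world z) of bridge_bar between 0.041 and 0.049 m and angle between the y axis of bridge_bar and the y axis of brass_tile, either way round below 0.15 rad and angle between bridge_bar's own z axis and vertical below 0.06 rad and horizontal distance between brass_weight and steel_block below 0.015 m and height (world z) of brass_weight between 0.06 and 0.07 m and angle between each of brass_weight, red_weight's own z axis and vertical below 0.08 rad and horizontal distance between red_weight and green_block below 0.015 m and height (world z) of red_weight between 0.06 and 0.07 m and linear speed of each of steel_block, green_block, bridge_bar, brass_weight, red_weight below 0.02 m/s); the robot touches nothing.
It fails at once if the glued brass tile is touched (contact force between brass_tile and anything else above 1 N).
It fails at once if a bystander is moved by more than 20 mm or tipped (distance of orange_bottle from where it was at the start of the episode above 0.02 m or angle between orange_bottle's own z axis and vertical above 0.35 rad).
It fails at once if a bystander is moved by more than 20 mm or tipped (distance of disc_stack from where it was at the start of the episode above 0.02 m or angle between disc_stack's own z axis and vertical above 0.35 rad).
It fails at once if a bystander is moved by more than 20 mm or tipped (distance of dark_dish from where it was at the start of the episode above 0.02 m or angle between dark_dish's own z axis and vertical above 0.35 rad).
It also fails if it takes over 109 s, if anything falls off the work surface, if the arm or the gripper's body presses on something with over 40 N, if the wrist force passes 120 N, or if a joint passes its speed limit or range.

## Working session

There is one attempt and no reset: what is moved stays moved. The work goes in short steps, Python scripts to look and compute and a tool call to move; the robot and the scene stay as the last step left them, time stands still between calls to the robot, and variables do not carry over. Pictures are saved under pics/ and viewed, and the job is handed in when it is done.

Besides the shell and the picture viewer there is one more tool, called after "Request:" as name(argument=value, ...), one argument or row to a line, values as JSON. arm_command: Moves the arm, as the interface text tells. Its arguments: {"type":"object","properties":{"moves":{"type":"array","items":{"type":"object","properties":{"tx":{"type":"number"},"ty":{"type":"number"},"tz":{"type":"number"},"spin":{"type":"number"},"claw":{"type":"number"}}}}},"required":["moves"]}

```bash
mkdir -p pics; ls; python3 - <<'E'
from rig import status, viewer
import cv2, numpy as np
s=status.read_state(); print({k:np.round(v,4).tolist() for k,v in s.items()})
for n in("scene","top"):
    d=viewer.get_image(n); cv2.imwrite(f"pics/{n}0.png",d["color"][:,:,::-1]); print(n,np.array(d["intrinsics"]).tolist(),np.round(d["R"],4).tolist(),d["t"])
    np.savez(f"{n}0.npz",**d)
E
```

```text
pics
{'clock': 0.0, 'joints': [1.137, 0.3427, 1.525, -0.0, 1.2754, -0.146], 'joint_velocities': [0.001, -0.0001, -0.0001, -0.0012, 0.0, 0.001], 'joint_torque': [-0.0015, -43.3694, -24.6004, -0.0003, 0.0084, -0.0], 'position': [148.8386, 503.045, 230.6207], 'orientation': [0.2247, 1.5594, -0.2271], 'force': [-0.1473, 0.3255, -0.6292], 'wrist_torque': [0.0458, -0.0196, 0.0471], 'finger_gap': 1.0024}
scene [[495.24956433355464, 0.0, 250.96395811484174], [0.0, 495.24956433355464, 194.55093720204425], [0.0, 0.0, 1.0]] [[-0.2288, 0.9734, 0.0123], [0.6974, 0.1727, -0.6956], [-0.6792, -0.1506, -0.7183]] [ 148.34680427 -381.68927695 1747.69374593]
top [[352.71049122775077, 0.0, 261.25891787364276], [0.0, 352.71049122775077, 192.5812295570227], [0.0, 0.0, 1.0]] [[0.026, -0.9997, 0.0012], [-0.9967, -0.0261, -0.0769], [0.0769, 0.0009, -0.997]] [-14.29927496 582.4573955  930.68624701]
```

View pics/scene0.png

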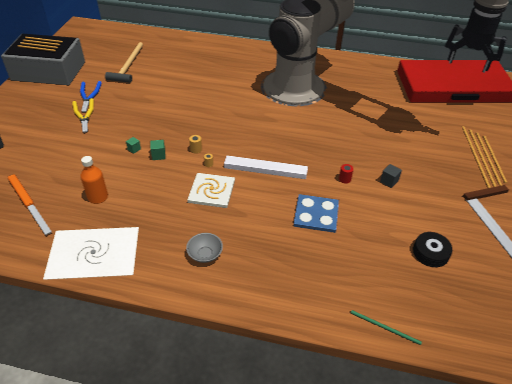

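View pics/top0.png

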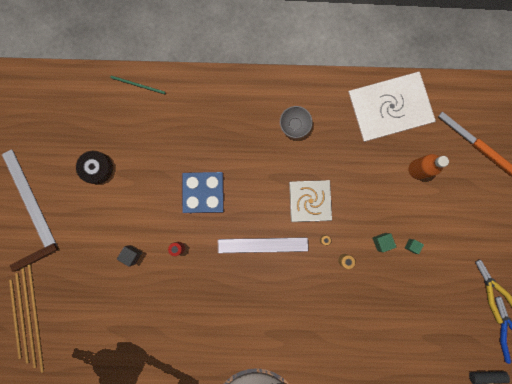

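The top view shows the brass tile at (311,201), the blue tile at (203,192), the bar at (263,245), the steel block at (129,256) and the red weight at (177,249).
- **Green candidates:** (386,243) is larger and (414,246) is smaller. The larger is wanted.
- **Brass candidates:** (348,262) is larger and (326,240) is smaller. The larger is wanted.

I'll confirm with enlarged crops.

```bash
python3 - <<'E'
import cv2, numpy as np
im=cv2.imread("pics/top0.png")
c=lambda x0,x1,y0,y1,s:cv2.resize(im[y0:y1,x0:x1],None,fx=s,fy=s,interpolation=cv2.INTER_NEAREST)
a=c(280,430,180,280,5.3)
cv2.imwrite("pics/c1.png",a[:600,:800])
cv2.imwrite("pics/c2.png",c(110,320,170,280,3.8))
E
```

```text
(no output)
```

View pics/c1.png

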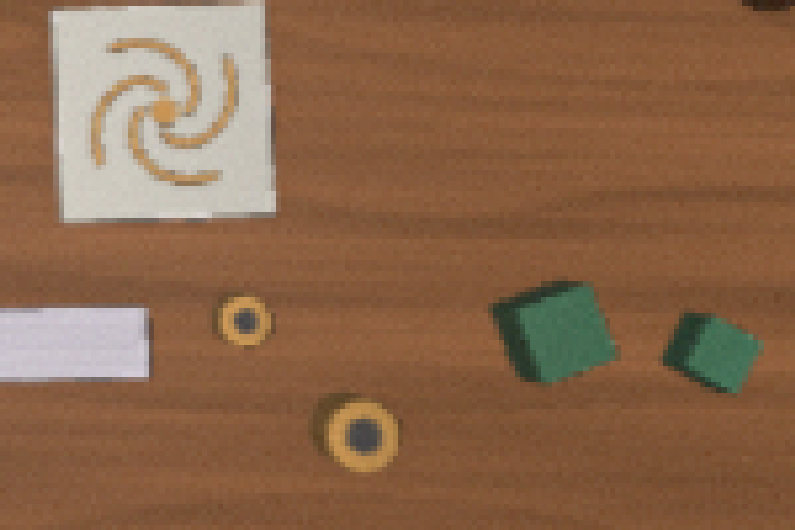

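View pics/c2.png

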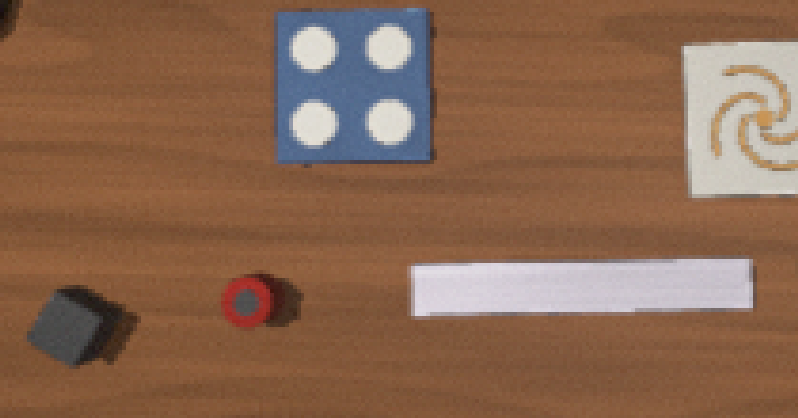

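The larger green block (crop 558,335) and the larger brass weight (crop 362,436) are clear. Their lit top faces stand out from the sides, so I'll mask those and cast rays at the known heights.

```bash
cat > h.py <<'E'
import cv2, numpy as np
from rig import status, viewer
def grab(n,name=None):
    d=viewer.get_image(n)
    if name: cv2.imwrite(f"pics/{name}.png",d["color"][:,:,::-1])
    return d
def cast(d,px,z):
    px=np.atleast_2d(np.asarray(px,float)); K=np.array(d["intrinsics"]);R=np.array(d["R"]);t=np.array(d["t"])
    r=(np.linalg.inv(K)@np.c_[px,np.ones(len(px))].T).T@R
    c=-R.T@t
    return (c+r*((z-c[2])/r[:,2])[:,None])[:,:2]
def proj(d,P):
    p=np.atleast_2d(P)@np.array(d["R"]).T+np.array(d["t"]); p=p@np.array(d["intrinsics"]).T
    return p[:,:2]/p[:,2:]
def blob(mask,d,z,near=None,hull=True):
    cs,_=cv2.findContours(mask.astype(np.uint8),cv2.RETR_EXTERNAL,cv2.CHAIN_APPROX_NONE)
    cs=[c for c in cs if cv2.contourArea(c)>15]
    if near is not None: c=min(cs,key=lambda c:np.linalg.norm(c[:,0].mean(0)-near))
    else: c=max(cs,key=cv2.contourArea)
    m=np.zeros(mask.shape,np.uint8); cv2.drawContours(m,[c],-1,1,-1)
    ys,xs=np.nonzero(m)
    w=cast(d,np.c_[xs,ys],z)            # filled pixels in world
    cw=cast(d,c[:,0],z).astype(np.float32)
    (rc,rs,ra)=cv2.minAreaRect(cw)
    return w.mean(0),rc,rs,ra,(xs.mean(),ys.mean()),len(xs)
E
python3 - <<'E'
from h import *
d=dict(np.load("top0.npz")); im=d["color"]; hsv=cv2.cvtColor(im,cv2.COLOR_RGB2HSV); H,S,V=[hsv[...,i].astype(int) for i in range(3)]
for y,x in((243,386),(242,378),(256,127),(258,137),(201,300),(245,263)): print(y,x,hsv[y,x])
roi=lambda x0,x1,y0,y1: (lambda m:(m.__setitem__((slice(y0,y1),slice(x0,x1)),True),m)[1])(np.zeros(V.shape,bool))
def show(n,m,z,near=None):
    a,rc,rs,ra,px,N=blob(m,d,z,near); print(n,"mean",a.round(1),"rect",np.round(rc,1),np.round(rs,1),round(ra,1),"px",np.round(px,1),N)
show("tile",(S<70)&(V>130)&roi(280,340,170,230),12)
show("bar",(S<60)&(V>130)&roi(210,315,232,260),20)
for v in(70,80,90): show("green",(H>60)&(H<95)&(S>80)&(V>v)&roi(365,402,225,260),45)
show("brass",(H>10)&(H<25)&(S>120)&(V>150)&roi(338,360,250,275),45)
show("red",((H<5)|(H>175))&(S>150)&(V>100)&roi(160,195,235,262),45)
for v in(45,50,55,60): show("steel",(S<70)&(V>v)&roi(110,145,240,275),45)
print(V[244:270,115:145]);print(S[244:270:3,115:145:2])
show("disc",(V<60)&roi(70,118,145,190),15)
show("bottlecap",(S<60)&(V>130)&roi(430,455,150,175),140)
show("bottle",(H<12)&(S>180)&roi(400,440,150,190),80)
show("smallgreen",(H>60)&(H<95)&(S>80)&(V>70)&roi(404,430,225,260),30)
show("smallbrass",(H>10)&(H<25)&(S>120)&(V>150)&roi(318,335,230,250),30)
show("blue",(H>95)&(H<125)&(S>100)&roi(175,230,165,220),12)
E
```

```text
243 386 [ 72  91 106]
242 378 [66 84 79]
256 127 [ 6 17 74]
258 137 [ 3 68 41]
201 300 [ 25  15 199]
245 263 [146  10 206]
tile mean [ 565.1 -132.8] rect [ 565.4 -132.7] [110.1 111.9] 3.4 px [310.1 200.6] 1655
bar mean [442.3  -5.6] rect [442.   -6.3] [ 36.5 239.1] 2.6 px [262.3 244.9] 1227
green mean [ 459.1 -327.4] rect [ 459.  -327.2] [37.9 37.6] 22.0 px [385.8 242.4] 207
green mean [ 459.2 -327.7] rect [ 459.2 -327.6] [37.9 36.6] 22.0 px [385.8 242.3] 204
green mean [ 459. -328.] rect [ 458.9 -328.1] [37.  36.2] 21.7 px [386.  242.4] 199
brass mean [ 406.  -229.3] rect [ 405.9 -229.2] [30.8 31.4] 1.5 px [348. 262.] 142
red mean [427.8 223.1] rect [428.3 222.4] [31.5 32.7] 46.8 px [174.5 248.9] 135
steel mean [406.3 346.7] rect [406.4 346.5] [40.  39.3] 61.2 px [126.6 256. ] 231
steel mean [406.2 347.1] rect [406.2 347. ] [39.5 38.8] 62.4 px [126.5 256. ] 226
steel mean [406.3 347.5] rect [406.2 347.5] [38.1 38.3] 60.2 px [126.3 256. ] 220
steel mean [406.2 347.8] rect [406.3 347.8] [37.8 38. ] 61.2 px [126.2 256. ] 216
[[132 132 134 133 134 131 133 133 136 133 132 136 133 136 135
[... 3580 characters left out ...]
1 105   7   7  14   3  18  41  95 133 141 140 151]
 [147 143 151 155 149 134  54  16 119 142 143 148 145 154 153]
 [140 149 156 149 148 140 151 143 143 148 149 145 146 156 144]]
disc mean [641.  459.4] rect [640.9 459.6] [101.8  87.1] 73.1 px [ 94.4 167.2] 969
bottlecap mean [ 660.9 -429.9] rect [ 661.  -430.1] [25.  24.2] 45.1 px [442.7 160.8] 97
bottle mean [ 655.4 -412.6] rect [ 656.1 -411.1] [55.1 76.9] 13.3 px [423.9 166.7] 493
smallgreen mean [ 449.8 -411.1] rect [ 449.7 -411.1] [28.1 27.8] 63.3 px [415.3 246.4] 117
smallbrass mean [ 460.3 -173.4] rect [ 460.1 -173.6] [23.5 22.7] 27.6 px [325.7 240. ] 70
blue mean [580.1 162.5] rect [581.  161.6] [104.9 106.9] 2.0 px [202.1 192.3] 1489
```

```bash
cat >> h.py <<'E'
from scipy.spatial.transform import Rotation as Ro
def plan(*targets):
    "targets: (x,y,z,jawyaw deg) of TCP, shifts all from the current pose"
    s=status.read_state(); R=Ro.from_rotvec(s["orientation"]).as_matrix(); p=np.array(s["position"])
    yaw=np.degrees(np.arctan2(R[1,1],R[0,1]))
    print("t",round(s["clock"],2),"tcp",p.round(1),"xaxis",R[:,0].round(3),"jawyaw",round(yaw,1),"F",np.round(s["force"],1),"gap",round(s["finger_gap"],3),"j",np.round(s["joints"],2))
    for x,y,z,a in targets:
        d=R.T@(np.array([x,y,z])-p)/1000
        # spin about tool x (down) by +s lowers the world yaw
        sp=(yaw-a+90)%180-90
        print((x,y,z,a),"-> t",d.round(4),"spin",round(sp,1))
E
python3 -c "
from h import *
plan((406.2,347.2,130,-28.8),(406.2,347.2,8,-28.8))"
```

```text
t 0.1 tcp [148.8 503.1 230.7] xaxis [-0.001 -0.001 -1.   ] jawyaw 73.5 F [1.2 0.3 0.3] gap 0.997 j [ 1.14  0.34  1.52  0.    1.28 -0.15]
(406.2, 347.2, 130, -28.8) -> t [ 0.1007 -0.0763  0.291 ] spin -77.7
(406.2, 347.2, 8, -28.8) -> t [ 0.2227 -0.0761  0.2911] spin -77.7
```

```bash
python3 -c "
from h import *
plan((406.2,347.2,110,61.2),(406.2,347.2,8,61.2))"
```

```text
t 0.1 tcp [148.8 503.1 230.7] xaxis [-0.001 -0.001 -1.   ] jawyaw 73.5 F [1.2 0.3 0.3] gap 0.997 j [ 1.14  0.34  1.52  0.    1.28 -0.15]
(406.2, 347.2, 110, 61.2) -> t [ 0.1207 -0.0763  0.291 ] spin 12.3
(406.2, 347.2, 8, 61.2) -> t [ 0.2227 -0.0761  0.2911] spin 12.3
```

Request:
arm_command(
  moves=[
    {"tx":0.02,"ty":-0.02,"tz":0.06,"spin":6,"claw":1},
    {"tx":0.05,"ty":-0.04,"tz":0.11,"spin":12.3,"claw":1},
    {"tx":0.08,"ty":-0.06,"tz":0.17,"spin":12.3,"claw":1},
    {"tx":0.11,"ty":-0.0763,"tz":0.23,"spin":12.3,"claw":1},
    {"tx":0.12,"ty":-0.0763,"tz":0.291,"spin":12.3,"claw":1},
    {"tx":0.12,"ty":-0.0763,"tz":0.291,"spin":12.3,"claw":1},
    {"tx":0.12,"ty":-0.0763,"tz":0.291,"spin":12.3,"claw":1},
    {"tx":0.12,"ty":-0.0763,"tz":0.291,"spin":12.3,"claw":1},
  ],
)

```text
clock: 1.1
position: [404.8, 347.9, 111.0]
orientation: [0.392, 1.536, -0.394]
force: [-0.1, -0.4, 1.0]
finger_gap: 1.002
```

```bash
python3 -c "
from h import *
grab('top','t1');grab('scene','s1')
plan((406.2,347.2,110,61.2),(406.2,347.2,8,61.2))"
```

```text
t 1.2 tcp [404.9 348.1 111.3] xaxis [-0.    -0.001 -1.   ] jawyaw 61.3 F [-0.   0.7 -0.8] gap 1.003 j [ 0.57  0.48  1.66 -0.    0.99 -0.5 ]
(406.2, 347.2, 110, 61.2) -> t [ 0.0013 -0.0001  0.0016] spin 0.1
(406.2, 347.2, 8, 61.2) -> t [ 0.1033 -0.      0.0016] spin 0.1
```

View pics/t1.png

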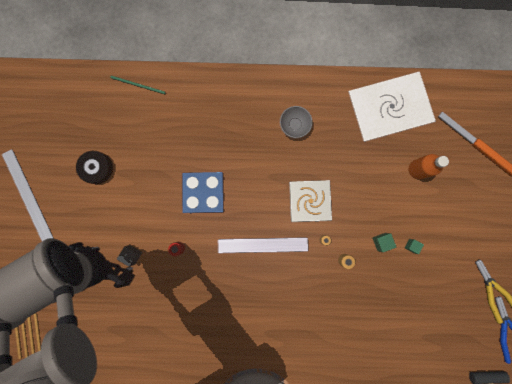

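The gripper is over the steel block and its shadow falls past the red weight. Next: descend, grip and lift.

Request:
arm_command(
  moves=[
    {"tx":0.05,"tz":0.0016,"claw":1},
    {"tx":0.09,"tz":0.0016,"claw":1},
    {"tx":0.103,"tz":0.0016,"claw":1},
    {"tx":0.103,"tz":0.0016,"claw":1},
    {"tx":0.103,"tz":0.0016,"claw":-1},
    {"tx":0.103,"tz":0.0016,"claw":-1},
    {"tx":0.103,"tz":0.0016,"claw":-1},
    {"tx":0.103,"tz":0.0016,"claw":-1},
  ],
)

```text
schema error: expected keys tx, ty, tz, spin, claw
```

```bash
python3 -c "
from h import *
plan((406.2,347.2,90,61.2),(559.8,-43,90,3.4))"
```

```text
t 1.2 tcp [404.9 348.1 111.3] xaxis [-0.    -0.001 -1.   ] jawyaw 61.3 F [-0.   0.7 -0.8] gap 1.003 j [ 0.57  0.48  1.66 -0.    0.99 -0.5 ]
(406.2, 347.2, 90, 61.2) -> t [ 0.0213 -0.0001  0.0016] spin 0.1
(559.8, -43, 90, 3.4) -> t [ 0.0216 -0.2688  0.3236] spin 57.9
```

Request:
arm_command(
  moves=[
    {"tx":0.05,"ty":0,"tz":0.0016,"spin":0,"claw":1},
    {"tx":0.09,"ty":0,"tz":0.0016,"spin":0,"claw":1},
    {"tx":0.103,"ty":0,"tz":0.0016,"spin":0,"claw":1},
    {"tx":0.103,"ty":0,"tz":0.0016,"spin":0,"claw":-1},
    {"tx":0.103,"ty":0,"tz":0.0016,"spin":0,"claw":-1},
    {"tx":0.103,"ty":0,"tz":0.0016,"spin":0,"claw":-1},
    {"tx":0.103,"ty":0,"tz":0.0016,"spin":0,"claw":-1},
    {"tx":0.103,"ty":0,"tz":0.0016,"spin":0,"claw":-1},
  ],
)

```text
clock: 2.2
position: [407.1, 347.9, 10.0]
orientation: [0.393, 1.533, -0.391]
force: [-1.0, 0.0, 6.9]
finger_gap: 0.459
```

```bash
python3 -c "
from h import *
plan((406.2,347.2,90,61.2),(559.8,-43,90,3.4))"
```

```text
t 2.2 tcp [407.1 347.9  10. ] xaxis [ 0.002  0.001 -1.   ] jawyaw 61.3 F [-1.   0.   6.9] gap 0.459 j [ 0.56  0.64  1.74 -0.    0.76 -0.51]
(406.2, 347.2, 90, 61.2) -> t [-0.08   -0.0009 -0.0004] spin 0.1
(559.8, -43, 90, 3.4) -> t [-0.08   -0.2695  0.3216] spin 57.9
```

Request:
arm_command(
  moves=[
    {"tx":-0.04,"ty":0,"tz":0,"spin":0,"claw":-1},
    {"tx":-0.08,"ty":-0.02,"tz":0.02,"spin":5,"claw":-1},
    {"tx":-0.08,"ty":-0.06,"tz":0.07,"spin":14,"claw":-1},
    {"tx":-0.08,"ty":-0.1,"tz":0.12,"spin":23,"claw":-1},
    {"tx":-0.08,"ty":-0.14,"tz":0.17,"spin":32,"claw":-1},
    {"tx":-0.08,"ty":-0.18,"tz":0.215,"spin":40,"claw":-1},
    {"tx":-0.08,"ty":-0.21,"tz":0.25,"spin":48,"claw":-1},
    {"tx":-0.08,"ty":-0.24,"tz":0.285,"spin":55,"claw":-1},
  ],
)

```text
clock: 3.2
position: [542.0, -1.4, 90.3]
orientation: [1.133, 1.256, -1.129]
force: [0.9, -0.1, -4.8]
finger_gap: 0.457
```

```bash
python3 -c "
from h import *
plan((559.8,-43,90,3.4),(559.8,-43,11,3.4))"
```

```text
t 3.2 tcp [542.   -1.4  90.3] xaxis [ 0.002  0.001 -1.   ] jawyaw 6.0 F [ 0.9 -0.1 -4.8] gap 0.457 j [-0.14  0.52  1.66  0.    0.95 -0.25]
(559.8, -43, 90, 3.4) -> t [0.0003 0.0133 0.0432] spin 2.6
(559.8, -43, 11, 3.4) -> t [0.0793 0.0131 0.0433] spin 2.6
```

Request:
arm_command(
  moves=[
    {"tx":0.0,"ty":0.0133,"tz":0.0433,"spin":2.6,"claw":-1},
    {"tx":0.0,"ty":0.0133,"tz":0.0433,"spin":2.6,"claw":-1},
    {"tx":0.0,"ty":0.0133,"tz":0.0433,"spin":2.6,"claw":-1},
    {"tx":0.03,"ty":0.0133,"tz":0.0433,"spin":2.6,"claw":-1},
    {"tx":0.05,"ty":0.0133,"tz":0.0433,"spin":2.6,"claw":-1},
    {"tx":0.06,"ty":0.0133,"tz":0.0433,"spin":2.6,"claw":-1},
    {"tx":0.06,"ty":0.0133,"tz":0.0433,"spin":2.6,"claw":-1},
    {"tx":0.06,"ty":0.0133,"tz":0.0433,"spin":2.6,"claw":-1},
  ],
)

```text
clock: 4.2
position: [560.5, -42.8, 31.1]
orientation: [1.167, 1.235, -1.162]
force: [0.1, 0.0, -4.5]
finger_gap: 0.459
```

```bash
python3 -c "
from h import *
d=grab('scene','s2');t=grab('top','t2')
plan((559.8,-43,10,3.4))
im=np.hstack([cv2.resize(x[:,:,::-1],None,fx=4,fy=4) for x in (d['color'][150:250,150:250],t['color'][150:250,240:340])])
cv2.imwrite('pics/c3.png',im)"
```

```text
t 4.3 tcp [560.5 -43.   31.2] xaxis [ 0.004  0.001 -1.   ] jawyaw 3.4 F [ 0.8 -0.2 -4.6] gap 0.462 j [-0.21  0.64  1.65  0.    0.85 -0.28]
(559.8, -43, 10, 3.4) -> t [ 0.0212 -0.0008 -0.0001] spin 0.0
```

View pics/c3.png

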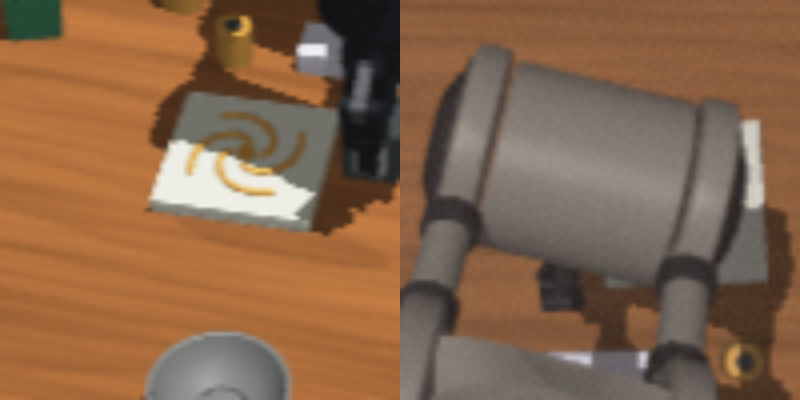

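The held block is clear of the tile's left edge (crop 340,150). Next: lower it and release.

Request:
arm_command(
  moves=[
    {"tx":0.015,"ty":-0.0008,"tz":0,"spin":0,"claw":-1},
    {"tx":0.0215,"ty":-0.0008,"tz":0,"spin":0,"claw":-1},
    {"tx":0.0218,"ty":-0.0008,"tz":0,"spin":0,"claw":-1},
    {"tx":0.0218,"ty":-0.0008,"tz":0,"spin":0,"claw":-1},
    {"tx":0.0218,"ty":-0.0008,"tz":0,"spin":0,"claw":0.6},
    {"tx":0.0218,"ty":-0.0008,"tz":0,"spin":0,"claw":0.6},
    {"tx":0.0218,"ty":-0.0008,"tz":0,"spin":0,"claw":0.6},
    {"tx":0.0218,"ty":-0.0008,"tz":0,"spin":0,"claw":0.6},
  ],
)

```text
clock: 5.3
position: [559.8, -43.1, 9.2]
orientation: [1.167, 1.235, -1.162]
force: [0.2, -0.8, -0.2]
finger_gap: 0.798
```

```bash
python3 -c "
from h import *
plan((560,-43,140,3.4),(459.2,-327.6,130,22),(459.2,-327.6,8,22))"
```

```text
t 5.3 tcp [559.8 -43.1   9.2] xaxis [ 0.004  0.001 -1.   ] jawyaw 3.4 F [ 0.2 -0.8 -0.2] gap 0.798 j [-0.21  0.67  1.67  0.    0.8  -0.28]
(560, -43, 140, 3.4) -> t [-1.308e-01  7.000e-04 -1.000e-04] spin 0.0
(459.2, -327.6, 130, 22) -> t [-0.1213 -0.117   0.2779] spin -18.6
(459.2, -327.6, 8, 22) -> t [ 0.0007 -0.1175  0.278 ] spin -18.6
```

Request:
arm_command(
  moves=[
    {"tx":-0.06,"ty":0,"tz":0,"spin":0,"claw":0.6},
    {"tx":-0.12,"ty":0,"tz":0.0,"spin":0,"claw":0.6},
    {"tx":-0.122,"ty":-0.02,"tz":0.05,"spin":-4,"claw":1},
    {"tx":-0.122,"ty":-0.04,"tz":0.1,"spin":-8,"claw":1},
    {"tx":-0.122,"ty":-0.065,"tz":0.155,"spin":-12,"claw":1},
    {"tx":-0.122,"ty":-0.09,"tz":0.21,"spin":-16,"claw":1},
    {"tx":-0.122,"ty":-0.117,"tz":0.265,"spin":-18.6,"claw":1},
    {"tx":-0.122,"ty":-0.117,"tz":0.278,"spin":-18.6,"claw":1},
  ],
)

```text
clock: 6.3
position: [457.5, -331.0, 130.6]
orientation: [0.926, 1.362, -0.923]
force: [0.7, 0.2, 0.5]
finger_gap: 1.001
```

```bash
python3 -c "
from h import *
d=grab('top','t3'); im=d['color']; hsv=cv2.cvtColor(im,cv2.COLOR_RGB2HSV); H,S,V=[hsv[...,i].astype(int) for i in range(3)]
m=np.zeros(V.shape,bool); m[185:225,255:289]=1
for v in (50,60): print(blob(m&(S<50)&(V>v)&(V<115),d,45))
plan((459.2,-327.6,8,22))
cv2.imwrite('pics/c4.png',cv2.resize(im[160:290,200:420,::-1],None,fx=3.5,fy=3.5))
"
```

```text
(array([557.12976336, -42.88659905]), (557.1739501953125, -42.52495574951172), (36.89449691772461, 39.468994140625), 1.4970320463180542, (np.float64(277.64220183486236), np.float64(202.0137614678899)), 218)
(array([557.29821339, -42.81322519]), (557.1739501953125, -42.52495574951172), (36.89449691772461, 39.468994140625), 1.4970320463180542, (np.float64(277.61574074074076), np.float64(201.94907407407408)), 216)
t 6.35 tcp [ 458.5 -330.9  130.6] xaxis [ 0.004 -0.    -1.   ] jawyaw 21.8 F [ 0.7 -0.9 -0.6] gap 1.0 j [-0.76  0.51  1.55  0.    1.07 -1.14]
(459.2, -327.6, 8, 22) -> t [ 0.1226  0.0014 -0.0031] spin -0.2
```

View pics/c4.png

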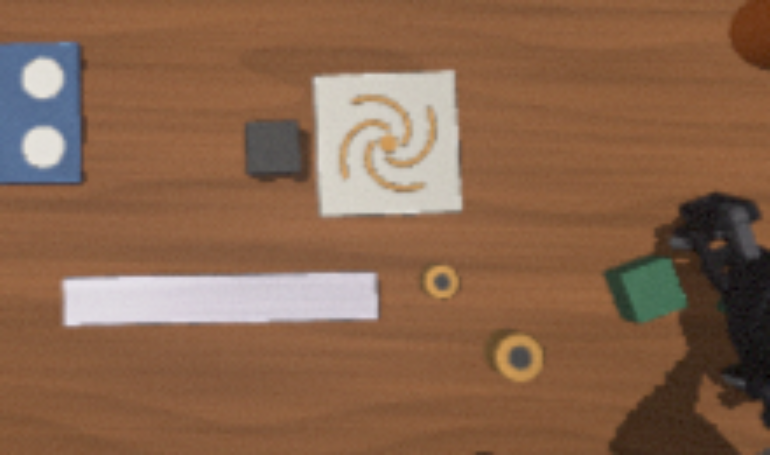

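The steel block measures (557,-43) against a target of (560,-43), clear of the tile. The gripper is over the larger green block, which is still free at crop (645,290). Next: grip it.

Request:
arm_command(
  moves=[
    {"tx":0.05,"ty":0.0014,"tz":-0.0031,"spin":0,"claw":1},
    {"tx":0.09,"ty":0.0014,"tz":-0.0031,"spin":0,"claw":1},
    {"tx":0.12,"ty":0.0014,"tz":-0.0031,"spin":0,"claw":1},
    {"tx":0.1225,"ty":0.0014,"tz":-0.0031,"spin":0,"claw":-1},
    {"tx":0.1225,"ty":0.0014,"tz":-0.0031,"spin":0,"claw":-1},
    {"tx":0.1225,"ty":0.0014,"tz":-0.0031,"spin":0,"claw":-1},
    {"tx":0.1225,"ty":0.0014,"tz":-0.0031,"spin":0,"claw":-1},
    {"tx":0.1225,"ty":0.0014,"tz":-0.0031,"spin":0,"claw":-1},
  ],
)

```text
clock: 7.35
position: [460.2, -328.1, 9.8]
orientation: [0.925, 1.358, -0.922]
force: [1.6, 1.8, 7.4]
finger_gap: 0.461
```

```bash
python3 -c "
from h import *
plan((572,-222.6,90,3.4),(572,-222.6,40,3.4))"
```

```text
t 7.35 tcp [ 460.2 -328.1    9.8] xaxis [ 0.007 -0.002 -1.   ] jawyaw 21.8 F [1.6 1.8 7.4] gap 0.461 j [-0.76  0.67  1.66  0.    0.8  -1.14]
(572, -222.6, 90, 3.4) -> t [-0.0797  0.1434 -0.0561] spin 18.4
(572, -222.6, 40, 3.4) -> t [-0.0297  0.1431 -0.0563] spin 18.4
```

Request:
arm_command(
  moves=[
    {"tx":-0.04,"ty":0,"tz":0,"spin":0,"claw":-1},
    {"tx":-0.08,"ty":0.01,"tz":-0.01,"spin":2,"claw":-1},
    {"tx":-0.08,"ty":0.05,"tz":-0.02,"spin":8,"claw":-1},
    {"tx":-0.08,"ty":0.09,"tz":-0.035,"spin":14,"claw":-1},
    {"tx":-0.08,"ty":0.13,"tz":-0.05,"spin":18.4,"claw":-1},
    {"tx":-0.08,"ty":0.1434,"tz":-0.0561,"spin":18.4,"claw":-1},
    {"tx":-0.06,"ty":0.1434,"tz":-0.0561,"spin":18.4,"claw":-1},
    {"tx":-0.04,"ty":0.1434,"tz":-0.0561,"spin":18.4,"claw":-1},
  ],
)

```text
clock: 8.35
position: [571.9, -222.8, 50.0]
orientation: [1.166, 1.23, -1.161]
force: [-0.8, -0.2, -3.4]
finger_gap: 0.466
```

```bash
python3 -c "
from h import *
grab('scene','s4')
plan((572,-222.6,9.5,3.4))"
```

```text
t 8.4 tcp [ 570.2 -222.1   47. ] xaxis [ 0.002 -0.    -1.   ] jawyaw 3.4 F [-1.   1.2 -5.2] gap 0.461 j [-0.5   0.69  1.49  0.    0.96 -0.56]
(572, -222.6, 9.5, 3.4) -> t [0.0375 0.0016 0.0006] spin 0.0
```

View pics/s4.png

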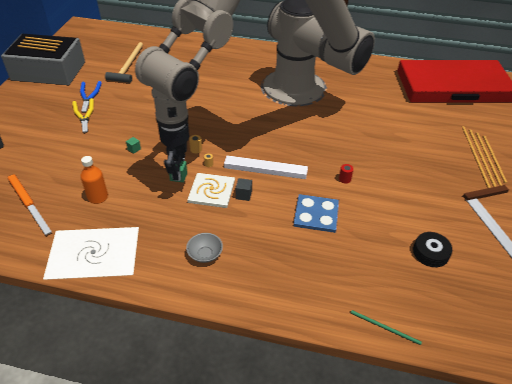

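The green block is held left of the tile in the picture (178,172), which is the robot's right. The steel block is at (244,189). Next: lower.

Request:
arm_command(
  moves=[
    {"tx":0.018,"ty":0.0005,"tz":0,"spin":0,"claw":-1},
    {"tx":0.032,"ty":0.0005,"tz":0,"spin":0,"claw":-1},
    {"tx":0.0375,"ty":0.0005,"tz":0,"spin":0,"claw":-1},
    {"tx":0.0375,"ty":0.0005,"tz":0,"spin":0,"claw":-1},
    {"tx":0.0378,"ty":0.0005,"tz":0,"spin":0,"claw":-1},
    {"tx":0.0378,"ty":0.0005,"tz":0,"spin":0,"claw":0.6},
    {"tx":0.0378,"ty":0.0005,"tz":0,"spin":0,"claw":0.6},
    {"tx":0.0378,"ty":0.0005,"tz":0,"spin":0,"claw":0.6},
  ],
)

```text
clock: 9.4
position: [571.0, -222.1, 9.4]
orientation: [1.166, 1.235, -1.163]
force: [0.1, 0.6, -0.1]
finger_gap: 0.799
```

```bash
python3 -c "
from h import *
plan((442.2,-6,130,2.6),(442.2,-6,2,2.6))"
```

```text
t 9.4 tcp [ 571.  -222.1    9.4] xaxis [ 0.003 -0.    -1.   ] jawyaw 3.4 F [ 0.1  0.6 -0.1] gap 0.799 j [-0.5   0.74  1.51  0.    0.89 -0.56]
(442.2, -6, 130, 2.6) -> t [-0.121  -0.1153 -0.2234] spin 0.8
(442.2, -6, 2, 2.6) -> t [ 0.007  -0.1156 -0.2235] spin 0.8
```

Request:
arm_command(
  moves=[
    {"tx":-0.06,"ty":0,"tz":0,"spin":0,"claw":0.6},
    {"tx":-0.12,"ty":0,"tz":0,"spin":0,"claw":0.6},
    {"tx":-0.121,"ty":-0.025,"tz":-0.045,"spin":0.8,"claw":1},
    {"tx":-0.121,"ty":-0.05,"tz":-0.095,"spin":0.8,"claw":1},
    {"tx":-0.121,"ty":-0.075,"tz":-0.145,"spin":0.8,"claw":1},
    {"tx":-0.121,"ty":-0.1,"tz":-0.195,"spin":0.8,"claw":1},
    {"tx":-0.121,"ty":-0.1153,"tz":-0.2234,"spin":0.8,"claw":1},
    {"tx":-0.121,"ty":-0.1153,"tz":-0.2234,"spin":0.8,"claw":1},
  ],
)

```text
clock: 10.4
position: [441.0, -4.4, 130.2]
orientation: [1.174, 1.23, -1.171]
force: [-0.2, -0.6, -0.3]
finger_gap: 1.0
```

```bash
python3 -c "
from h import *
d=grab('top','t5'); grab('scene','s5'); im=d['color']; hsv=cv2.cvtColor(im,cv2.COLOR_RGB2HSV); H,S,V=[hsv[...,i].astype(int) for i in range(3)]
cv2.imwrite('pics/c5.png',cv2.resize(im[150:280,200:400,::-1],None,fx=3.5,fy=3.5))
m=np.zeros(V.shape,bool); m[185:225,333:375]=1
try: print(blob(m&(H>60)&(H<95)&(S>80)&(V>80),d,45))
except Exception as e: print(e)
m=np.zeros(V.shape,bool); m[185:225,255:289]=1
print(blob(m&(S<50)&(V>50)&(V<115),d,45))
plan((442.2,-6,2,2.6))
"
```

```text
(array([ 569.38523014, -222.5441702 ]), (569.3513793945312, -222.72947692871094), (35.46217727661133, 34.98405075073242), 6.2282795906066895, (np.float64(345.90449438202245), np.float64(199.14606741573033)), 178)
(array([557.08328127, -43.00955517]), (557.2080688476562, -43.807952880859375), (36.894657135009766, 36.90209197998047), 1.4944126605987549, (np.float64(277.68837209302325), np.float64(202.03255813953487)), 215)
t 10.5 tcp [442.8  -6.2 130.3] xaxis [ 0.004 -0.001 -1.   ] jawyaw 2.7 F [ 0.4  0.1 -0.6] gap 0.996 j [-0.19  0.31  1.89  0.    0.94 -0.23]
(442.2, -6, 2, 2.6) -> t [ 0.1283 -0.0011 -0.0003] spin 0.1
```

View pics/c5.png

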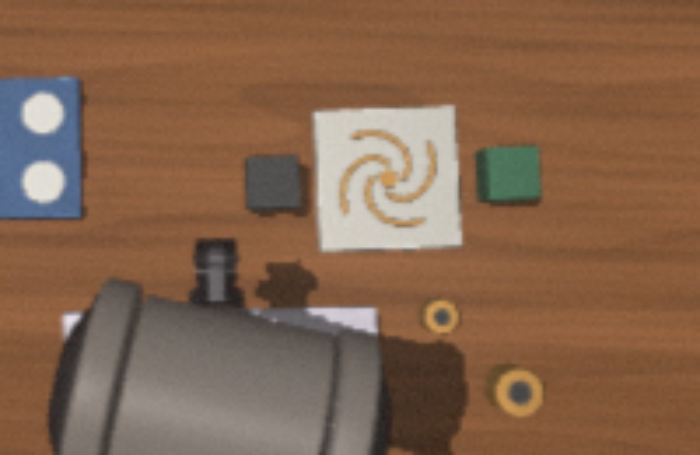

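Both blocks stand about 15 mm clear of the tile: steel at (557,-43), green at (569,-223). Next: grip the bar at its middle.

Request:
arm_command(
  moves=[
    {"tx":0.05,"ty":-0.001,"tz":0,"spin":0,"claw":1},
    {"tx":0.09,"ty":-0.001,"tz":0,"spin":0,"claw":1},
    {"tx":0.12,"ty":-0.001,"tz":0,"spin":0,"claw":1},
    {"tx":0.127,"ty":-0.001,"tz":0,"spin":0,"claw":-1},
    {"tx":0.127,"ty":-0.001,"tz":0,"spin":0,"claw":-1},
    {"tx":0.127,"ty":-0.001,"tz":0,"spin":0,"claw":-1},
    {"tx":0.127,"ty":-0.001,"tz":0,"spin":0,"claw":-1},
    {"tx":0.127,"ty":-0.001,"tz":0,"spin":0,"claw":-1},
  ],
)

```text
clock: 11.5
position: [443.4, -6.7, 4.6]
orientation: [1.177, 1.225, -1.17]
force: [-0.0, -1.7, 7.5]
finger_gap: 0.407
```

```bash
python3 -c "
from h import *
plan((442.2,-6,110,2.6),(566,-133,110,3.5))"
```

```text
t 11.5 tcp [443.4  -6.7   4.6] xaxis [ 0.007 -0.001 -1.   ] jawyaw 2.7 F [-0.  -1.7  7.5] gap 0.407 j [-0.19  0.54  2.01 -0.    0.59 -0.23]
(442.2, -6, 110, 2.6) -> t [-0.1054 -0.0005 -0.0005] spin 0.1
(566, -133, 110, 3.5) -> t [-0.1044  0.1172  0.1321] spin -0.8
```

Request:
arm_command(
  moves=[
    {"tx":-0.03,"ty":0,"tz":0,"spin":0,"claw":-1},
    {"tx":-0.07,"ty":0,"tz":0,"spin":0,"claw":-1},
    {"tx":-0.105,"ty":0,"tz":0,"spin":0,"claw":-1},
    {"tx":-0.105,"ty":0.03,"tz":0.035,"spin":-0.8,"claw":-1},
    {"tx":-0.105,"ty":0.06,"tz":0.07,"spin":-0.8,"claw":-1},
    {"tx":-0.105,"ty":0.09,"tz":0.105,"spin":-0.8,"claw":-1},
    {"tx":-0.105,"ty":0.1172,"tz":0.1321,"spin":-0.8,"claw":-1},
    {"tx":-0.105,"ty":0.1172,"tz":0.1321,"spin":-0.8,"claw":-1},
  ],
)

```text
clock: 12.5
position: [567.2, -134.8, 110.4]
orientation: [1.168, 1.229, -1.161]
force: [-0.6, 0.6, -3.7]
finger_gap: 0.404
```

```bash
python3 -c "
from h import *
d=grab('scene','s6');d2=grab('top','t6')
plan((566,-133,70,3.5),(566,-133,49.5,3.5))
cv2.imwrite('pics/c6.png',np.hstack([cv2.resize(x[:,:,::-1],None,fx=3.9,fy=3.9) for x in(d['color'][120:230,150:250],d2['color'][150:260,240:340])]))"
```

```text
t 12.6 tcp [ 565.  -132.5  110.1] xaxis [ 0.005 -0.001 -1.   ] jawyaw 3.5 F [ 0.5  0.2 -3.3] gap 0.405 j [-0.36  0.56  1.53  0.    1.05 -0.42]
(566, -133, 70, 3.5) -> t [0.0401 0.0008 0.0005] spin -0.0
(566, -133, 49.5, 3.5) -> t [0.0606 0.0006 0.0005] spin -0.0
```

View pics/c6.png

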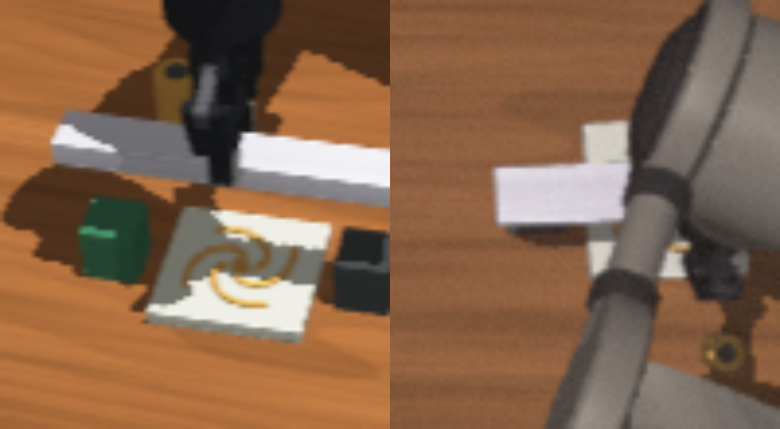

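The bar hangs level over both blocks and the tile. Next: lower slowly.

Request:
arm_command(
  moves=[
    {"tx":0.025,"ty":0.0006,"tz":0.0005,"spin":0,"claw":-1},
    {"tx":0.045,"ty":0.0006,"tz":0.0005,"spin":0,"claw":-1},
    {"tx":0.054,"ty":0.0006,"tz":0.0005,"spin":0,"claw":-1},
    {"tx":0.054,"ty":0.0006,"tz":0.0005,"spin":0,"claw":-1},
    {"tx":0.057,"ty":0.0006,"tz":0.0005,"spin":0,"claw":-1},
    {"tx":0.059,"ty":0.0006,"tz":0.0005,"spin":0,"claw":-1},
    {"tx":0.06,"ty":0.0006,"tz":0.0005,"spin":0,"claw":-1},
    {"tx":0.06,"ty":0.0006,"tz":0.0005,"spin":0,"claw":-1},
  ],
)

```text
clock: 13.6
position: [566.0, -133.1, 50.2]
orientation: [1.167, 1.233, -1.161]
force: [-0.2, 0.7, -3.0]
finger_gap: 0.402
```

```bash
python3 -c "
from h import *
d=grab('scene','s7')
plan((566,-133,49.5,3.5))
cv2.imwrite('pics/c7.png',cv2.resize(d['color'][130:230,150:280,::-1],None,fx=5,fy=5))"
```

```text
t 13.65 tcp [ 566.  -133.1   50.2] xaxis [ 0.005 -0.001 -1.   ] jawyaw 3.5 F [-0.4 -0.1 -3.8] gap 0.403 j [-0.36  0.64  1.58  0.    0.92 -0.42]
(566, -133, 49.5, 3.5) -> t [ 0.0007  0.     -0.0001] spin -0.0
```

View pics/c7.png

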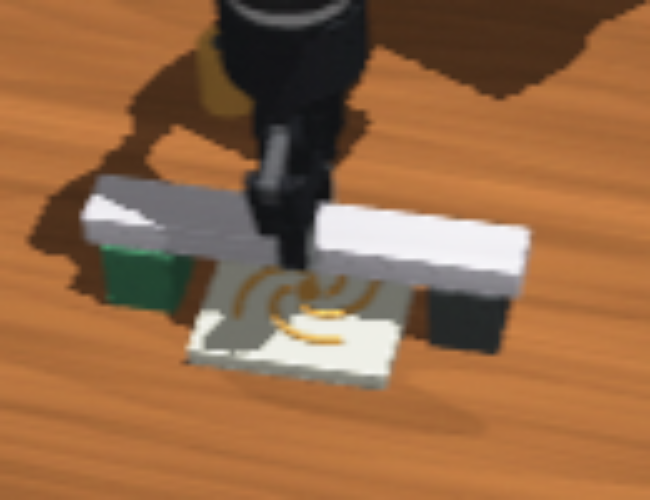

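The bar sits just above both blocks. Next: the last millimetre, then release.

Request:
arm_command(
  moves=[
    {"tx":0.001,"ty":0,"tz":0,"spin":0,"claw":-1},
    {"tx":0.0015,"ty":0,"tz":0,"spin":0,"claw":-1},
    {"tx":0.0015,"ty":0,"tz":0,"spin":0,"claw":-1},
    {"tx":0.0015,"ty":0,"tz":0,"spin":0,"claw":0.6},
    {"tx":0.0015,"ty":0,"tz":0,"spin":0,"claw":0.6},
    {"tx":0.0015,"ty":0,"tz":0,"spin":0,"claw":0.6},
    {"tx":-0.04,"ty":0,"tz":0,"spin":0,"claw":0.6},
    {"tx":-0.1,"ty":0,"tz":0,"spin":0,"claw":0.6},
  ],
)

```text
clock: 14.65
position: [564.4, -132.7, 149.6]
orientation: [1.166, 1.237, -1.163]
force: [1.4, -1.1, -0.5]
finger_gap: 0.797
```

```bash
python3 -c "
from h import *
grab('scene','s8')
plan((566,-133,180,3.5),(406,-229.3,180,-45),(406,-229.3,12,-45))"
```

```text
t 14.7 tcp [ 568.7 -134.1  159.5] xaxis [ 0.016 -0.005 -1.   ] jawyaw 3.5 F [ 2.3 -0.6  6.6] gap 0.801 j [-0.36  0.5   1.48  0.    1.15 -0.42]
(566, -133, 180, 3.5) -> t [-0.0206 -0.0023 -0.0012] spin -0.0
(406, -229.3, 180, -45) -> t [-0.0227 -0.1678  0.0852] spin 48.5
(406, -229.3, 12, -45) -> t [ 0.1453 -0.1704  0.0843] spin 48.5
```

View pics/s8.png

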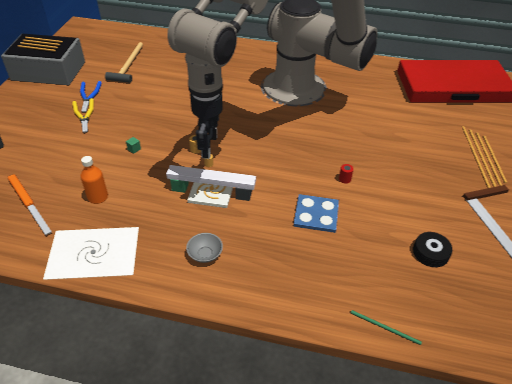

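Request:
arm_command(
  moves=[
    {"tx":-0.02,"ty":0,"tz":0,"spin":0,"claw":1},
    {"tx":-0.02,"ty":0,"tz":0,"spin":0,"claw":1},
    {"tx":-0.02,"ty":-0.04,"tz":0.02,"spin":0,"claw":1},
    {"tx":-0.01,"ty":-0.09,"tz":0.045,"spin":0,"claw":1},
    {"tx":0.0,"ty":-0.14,"tz":0.07,"spin":0,"claw":1},
    {"tx":0.02,"ty":-0.168,"tz":0.085,"spin":0,"claw":1},
    {"tx":0.03,"ty":-0.168,"tz":0.085,"spin":0,"claw":1},
    {"tx":0.03,"ty":-0.168,"tz":0.085,"spin":0,"claw":1},
  ],
)

```text
clock: 15.7
position: [406.6, -228.8, 126.2]
orientation: [1.169, 1.224, -1.156]
force: [0.5, -0.6, 1.4]
finger_gap: 0.996
```

```bash
python3 -c "
from h import *
d=grab('top','t9'); d2=grab('scene','s9'); im=d['color']; hsv=cv2.cvtColor(im,cv2.COLOR_RGB2HSV); H,S,V=[hsv[...,i].astype(int) for i in range(3)]
m=np.zeros(V.shape,bool); m[160:230,240:380]=1
print(blob(m&(S<60)&(V>130),d,65))
plan((406,-229.3,12,3.5))
cv2.imwrite('pics/c9.png',np.hstack([cv2.resize(x[:,:,::-1],None,fx=3.3,fy=3.3) for x in(d2['color'][110:230,140:260],d['color'][160:280,260:380])]))"
```

```text
(array([ 574.1142723 , -128.64548161]), (580.75537109375, -130.63543701171875), (67.21429443359375, 241.0276336669922), 3.6146528720855713, (np.float64(311.3857782754759), np.float64(195.9221724524076)), 1786)
t 15.8 tcp [ 407.5 -229.   127.3] xaxis [ 0.016 -0.005 -1.   ] jawyaw 3.5 F [ 0.2 -0.1  0.9] gap 1.0 j [-0.68  0.35  1.84  0.01  0.94 -0.75]
(406, -229.3, 12, 3.5) -> t [ 0.1153 -0.0034 -0.0005] spin 0.0
```

View pics/c9.png

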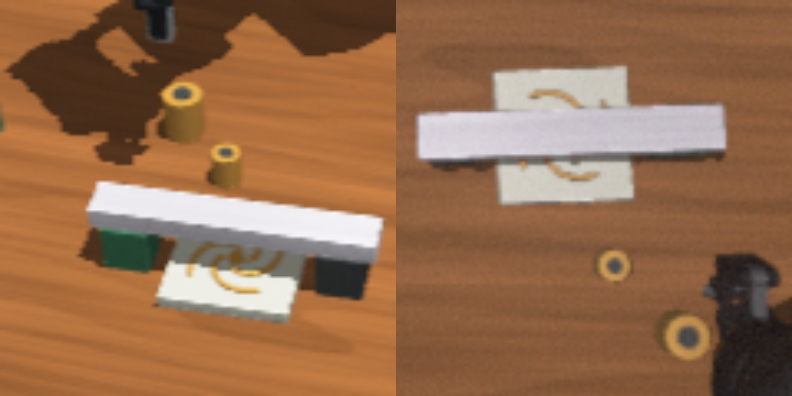

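The bar lies flat on both blocks. The larger brass weight (right crop, 687,337) is under the gripper. Next: grip it.

Request:
arm_command(
  moves=[
    {"tx":0.05,"ty":-0.002,"tz":0,"spin":0,"claw":1},
    {"tx":0.09,"ty":-0.003,"tz":0,"spin":0,"claw":1},
    {"tx":0.112,"ty":-0.0034,"tz":0,"spin":0,"claw":1},
    {"tx":0.1145,"ty":-0.0034,"tz":0,"spin":0,"claw":-1},
    {"tx":0.1145,"ty":-0.0034,"tz":0,"spin":0,"claw":-1},
    {"tx":0.1145,"ty":-0.0034,"tz":0,"spin":0,"claw":-1},
    {"tx":0.1145,"ty":-0.0034,"tz":0,"spin":0,"claw":-1},
    {"tx":0.1145,"ty":-0.0034,"tz":0,"spin":0,"claw":-1},
  ],
)

```text
clock: 16.8
position: [407.0, -230.2, 14.1]
orientation: [1.167, 1.219, -1.153]
force: [0.9, 1.7, 7.7]
finger_gap: 0.406
```

```bash
python3 -c "
from h import *
d=grab('top'); im=cv2.GaussianBlur(d['color'],(0,0),1).astype(int); R_,G,B=im[...,0],im[...,1],im[...,2]
m=np.zeros(G.shape,bool); m[160:230,240:380]=1
mm=m&(B>R_-4)&(B>130)
mm=cv2.morphologyEx(mm.astype(np.uint8),cv2.MORPH_OPEN,np.ones((3,3)))
r=blob(mm,d,65);print(r)
plan((406,-229.3,160,3.5),(559.5,-43,160,3.5))"
```

```text
(array([ 564.04093778, -132.27079472]), (564.66357421875, -132.67266845703125), (34.73954772949219, 232.22366333007812), 2.8265087604522705, (np.float64(312.7308362369338), np.float64(199.8493031358885)), 1148)
t 16.85 tcp [ 406.9 -230.2   14.1] xaxis [ 0.019 -0.006 -1.   ] jawyaw 3.5 F [1.1 1.6 7.3] gap 0.406 j [-0.68  0.54  1.95  0.01  0.64 -0.75]
(406, -229.3, 160, 3.5) -> t [-1.459e-01  1.800e-03  1.000e-04] spin 0.0
(559.5, -43, 160, 3.5) -> t [-0.1442  0.1664 -0.1764] spin 0.0
```

Request:
arm_command(
  moves=[
    {"tx":-0.04,"ty":0,"tz":0,"spin":0,"claw":-1},
    {"tx":-0.09,"ty":0,"tz":0,"spin":0,"claw":-1},
    {"tx":-0.12,"ty":0.03,"tz":-0.03,"spin":0,"claw":-1},
    {"tx":-0.12,"ty":0.065,"tz":-0.07,"spin":0,"claw":-1},
    {"tx":-0.12,"ty":0.105,"tz":-0.11,"spin":0,"claw":-1},
    {"tx":-0.12,"ty":0.145,"tz":-0.15,"spin":0,"claw":-1},
    {"tx":-0.12,"ty":0.166,"tz":-0.1764,"spin":0,"claw":-1},
    {"tx":-0.12,"ty":0.166,"tz":-0.1764,"spin":0,"claw":-1},
  ],
)

```text
clock: 17.85
position: [560.1, -41.0, 135.6]
orientation: [1.165, 1.221, -1.151]
force: [-0.4, -0.7, -4.3]
finger_gap: 0.405
```

```bash
python3 -c "
from h import *
d=grab('scene','s10')
plan((559.5,-43,90,3.5),(559.5,-43,79,3.5))
cv2.imwrite('pics/c10.png',cv2.resize(d['color'][110:230,150:280,::-1],None,fx=5,fy=5))"
```

```text
t 17.9 tcp [559.2 -42.2 135.5] xaxis [ 0.018 -0.006 -1.   ] jawyaw 3.7 F [-0.8 -0.1 -4. ] gap 0.404 j [-0.21  0.49  1.58 -0.    1.06 -0.27]
(559.5, -43, 90, 3.5) -> t [ 0.0455 -0.0006  0.0005] spin 0.2
(559.5, -43, 79, 3.5) -> t [ 0.0565 -0.0008  0.0004] spin 0.2
```

View pics/c10.png

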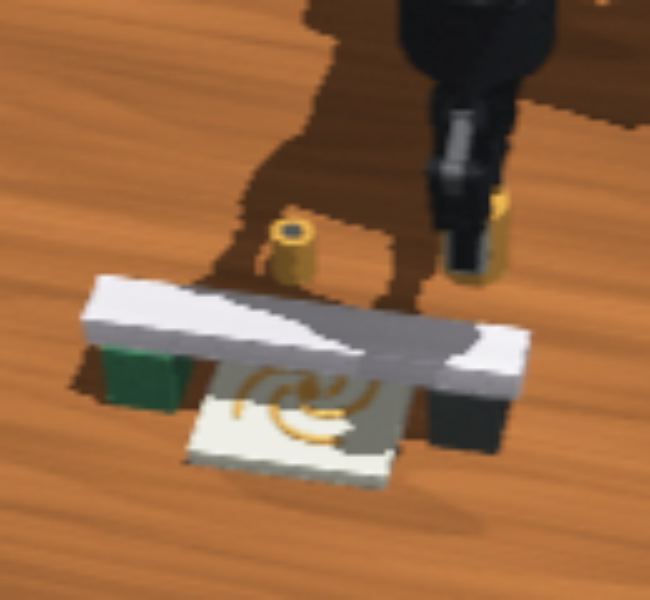

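The brass weight hangs over the steel-block end of the bar. Next: lower.

Request:
arm_command(
  moves=[
    {"tx":0.03,"ty":-0.0008,"tz":0.0004,"spin":0,"claw":-1},
    {"tx":0.046,"ty":-0.0008,"tz":0.0004,"spin":0,"claw":-1},
    {"tx":0.052,"ty":-0.0008,"tz":0.0004,"spin":0,"claw":-1},
    {"tx":0.0545,"ty":-0.0008,"tz":0.0004,"spin":0,"claw":-1},
    {"tx":0.056,"ty":-0.0008,"tz":0.0004,"spin":0,"claw":-1},
    {"tx":0.0567,"ty":-0.0008,"tz":0.0004,"spin":0,"claw":-1},
    {"tx":0.0567,"ty":-0.0008,"tz":0.0004,"spin":0,"claw":-1},
    {"tx":0.0567,"ty":-0.0008,"tz":0.0004,"spin":0,"claw":-1},
  ],
)

```text
clock: 18.9
position: [559.8, -43.1, 79.2]
orientation: [1.165, 1.22, -1.152]
force: [-0.3, -0.6, -1.3]
finger_gap: 0.403
```

```bash
python3 -c "
from h import *
d=grab('scene','s11')
plan((559.5,-43,79,3.5))
cv2.imwrite('pics/c11.png',cv2.resize(d['color'][110:230,150:280,::-1],None,fx=5,fy=5))"
```

```text
t 18.95 tcp [559.8 -43.1  79.2] xaxis [ 0.019 -0.007 -1.   ] jawyaw 3.7 F [ 0.  -0.6 -1.1] gap 0.405 j [-0.21  0.56  1.63 -0.    0.93 -0.27]
(559.5, -43, 79, 3.5) -> t [ 0.0002 -0.0003 -0.0001] spin 0.2
```

View pics/c11.png

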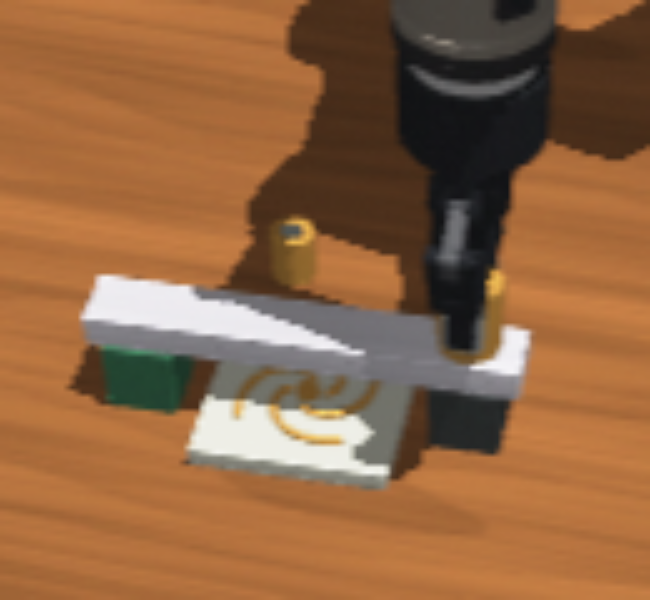

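The force has dropped from -4 to -1 N, so the weight is touching down on the bar. Next: release.

Request:
arm_command(
  moves=[
    {"tx":0.0005,"ty":0,"tz":0,"spin":0,"claw":-1},
    {"tx":0.0005,"ty":0,"tz":0,"spin":0,"claw":0.5},
    {"tx":0.0005,"ty":0,"tz":0,"spin":0,"claw":0.5},
    {"tx":0.0005,"ty":0,"tz":0,"spin":0,"claw":0.5},
    {"tx":-0.04,"ty":0,"tz":0,"spin":0,"claw":0.5},
    {"tx":-0.09,"ty":0,"tz":0,"spin":0,"claw":0.5},
    {"tx":-0.09,"ty":0,"tz":0,"spin":0,"claw":0.5},
    {"tx":-0.09,"ty":0,"tz":0,"spin":0,"claw":0.5},
  ],
)

```text
clock: 19.95
position: [557.8, -42.4, 168.9]
orientation: [1.165, 1.22, -1.152]
force: [-1.1, -0.4, -0.9]
finger_gap: 0.752
```

```bash
python3 -c "
from h import *
plan((427.8,222.6,130,3.5),(427.8,222.6,90,3.5),(427.8,222.6,12,3.5))"
```

```text
t 19.95 tcp [557.8 -42.4 168.9] xaxis [ 0.018 -0.006 -1.   ] jawyaw 3.7 F [-1.1 -0.4 -0.9] gap 0.752 j [-0.21  0.45  1.54 -0.    1.13 -0.27]
(427.8, 222.6, 130, 3.5) -> t [ 0.0348 -0.1134 -0.2731] spin 0.2
(427.8, 222.6, 90, 3.5) -> t [ 0.0748 -0.1141 -0.2734] spin 0.2
(427.8, 222.6, 12, 3.5) -> t [ 0.1527 -0.1155 -0.274 ] spin 0.2
```

Request:
arm_command(
  moves=[
    {"tx":0.0,"ty":-0.02,"tz":-0.045,"spin":0,"claw":1},
    {"tx":0.0,"ty":-0.04,"tz":-0.095,"spin":0,"claw":1},
    {"tx":0.0,"ty":-0.06,"tz":-0.145,"spin":0,"claw":1},
    {"tx":0.0,"ty":-0.08,"tz":-0.195,"spin":0,"claw":1},
    {"tx":0.02,"ty":-0.1,"tz":-0.245,"spin":0,"claw":1},
    {"tx":0.035,"ty":-0.1134,"tz":-0.2731,"spin":0,"claw":1},
    {"tx":0.035,"ty":-0.1134,"tz":-0.2731,"spin":0,"claw":1},
    {"tx":0.035,"ty":-0.1134,"tz":-0.2731,"spin":0,"claw":1},
  ],
)

```text
clock: 20.95
position: [427.9, 222.2, 129.3]
orientation: [1.164, 1.221, -1.153]
force: [-0.2, 1.0, 0.6]
finger_gap: 1.0
```

```bash
python3 -c "
from h import *
d=grab('scene','s12'); t=grab('top','t12')
plan((427.8,222.6,12,3.5))
im=t['color']; hsv=cv2.cvtColor(im,cv2.COLOR_RGB2HSV); H,S,V=[hsv[...,i].astype(int) for i in range(3)]
m=np.zeros(V.shape,bool); m[175:215,255:300]=1
print(blob(m&(H>10)&(H<25)&(S>110)&(V>150),t,110)[:3])
"
```

```text
t 21.05 tcp [428.5 221.8 129.8] xaxis [ 0.018 -0.007 -1.   ] jawyaw 3.6 F [0.3 0.5 0.6] gap 1.003 j [ 0.33  0.37  1.79 -0.01  0.96  0.27]
(427.8, 222.6, 12, 3.5) -> t [ 0.1178 -0.0028 -0.0017] spin 0.1
(array([558.89821585, -41.9670836 ]), (560.0095825195312, -41.84062957763672), (31.893404006958008, 31.882478713989258))
```

View pics/s12.png

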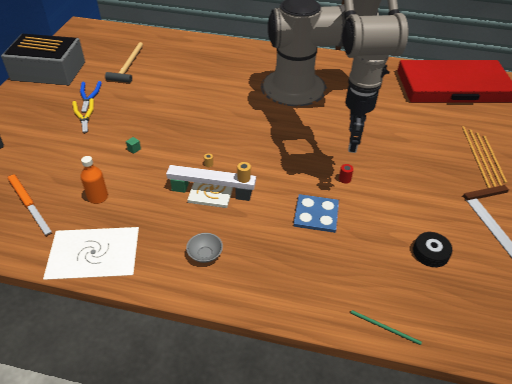

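View pics/t12.png

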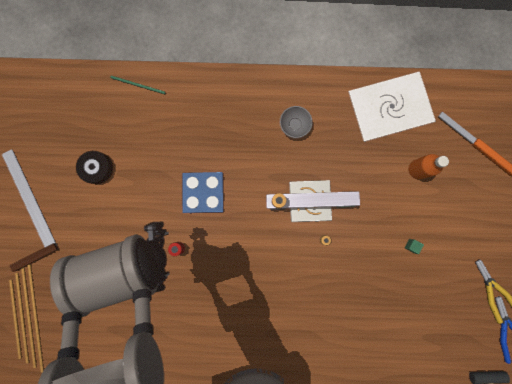

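The brass weight stands upright at (559,-42), within 2 mm of the steel block. The red weight is at (177,249) in the top view with the gripper just above it. Next: grip it.

Request:
arm_command(
  moves=[
    {"tx":0.05,"ty":-0.002,"tz":-0.001,"spin":0,"claw":1},
    {"tx":0.09,"ty":-0.0028,"tz":-0.0015,"spin":0,"claw":1},
    {"tx":0.114,"ty":-0.0028,"tz":-0.0015,"spin":0,"claw":1},
    {"tx":0.1165,"ty":-0.0028,"tz":-0.0015,"spin":0,"claw":-1},
    {"tx":0.1165,"ty":-0.0028,"tz":-0.0015,"spin":0,"claw":-1},
    {"tx":0.1165,"ty":-0.0028,"tz":-0.0015,"spin":0,"claw":-1},
    {"tx":0.1165,"ty":-0.0028,"tz":-0.0015,"spin":0,"claw":-1},
    {"tx":0.1165,"ty":-0.0028,"tz":-0.0015,"spin":0,"claw":-1},
  ],
)

```text
clock: 22.05
position: [428.8, 222.5, 14.9]
orientation: [1.168, 1.218, -1.151]
force: [0.5, -1.7, 6.4]
finger_gap: 0.408
```

```bash
python3 -c "
from h import *
plan((470,-100,215,3.5),(571,-222.6,150,3.5))"
```

```text
t 22.05 tcp [428.8 222.5  14.9] xaxis [ 0.021 -0.006 -1.   ] jawyaw 3.6 F [ 0.5 -1.7  6.4] gap 0.408 j [ 0.33  0.56  1.9  -0.02  0.66  0.28]
(470, -100, 215, 3.5) -> t [-0.1973  0.025   0.3259] spin 0.1
(571, -222.6, 150, 3.5) -> t [-0.1294  0.1167  0.4541] spin 0.1
```

Request:
arm_command(
  moves=[
    {"tx":-0.04,"ty":0,"tz":0,"spin":0,"claw":-1},
    {"tx":-0.1,"ty":0,"tz":0.0,"spin":0,"claw":-1},
    {"tx":-0.15,"ty":0.0,"tz":0.03,"spin":0,"claw":-1},
    {"tx":-0.18,"ty":0.01,"tz":0.08,"spin":0,"claw":-1},
    {"tx":-0.18,"ty":0.02,"tz":0.13,"spin":0,"claw":-1},
    {"tx":-0.18,"ty":0.03,"tz":0.18,"spin":0,"claw":-1},
    {"tx":-0.18,"ty":0.035,"tz":0.225,"spin":0,"claw":-1},
    {"tx":-0.18,"ty":0.035,"tz":0.225,"spin":0,"claw":-1},
  ],
)

```text
clock: 23.05
position: [474.3, -1.4, 197.7]
orientation: [1.171, 1.215, -1.154]
force: [0.2, 0.2, -2.2]
finger_gap: 0.402
```

```bash
python3 -c "
from h import *
plan((571,-222.6,190,3.5),(571,-222.6,140,3.5))"
```

```text
t 23.05 tcp [474.3  -1.4 197.7] xaxis [ 0.022 -0.007 -1.   ] jawyaw 3.4 F [ 0.2  0.2 -2.2] gap 0.402 j [-0.16  0.27  1.73 -0.    1.12 -0.22]
(571, -222.6, 190, 3.5) -> t [0.0113 0.0834 0.2263] spin -0.1
(571, -222.6, 140, 3.5) -> t [0.0613 0.0823 0.2259] spin -0.1
```

Request:
arm_command(
  moves=[
    {"tx":0,"ty":0.02,"tz":0.045,"spin":0,"claw":-1},
    {"tx":0,"ty":0.035,"tz":0.095,"spin":0,"claw":-1},
    {"tx":0.0,"ty":0.055,"tz":0.145,"spin":0,"claw":-1},
    {"tx":0.01,"ty":0.07,"tz":0.19,"spin":0,"claw":-1},
    {"tx":0.03,"ty":0.0823,"tz":0.2259,"spin":0,"claw":-1},
    {"tx":0.06,"ty":0.0823,"tz":0.2259,"spin":0,"claw":-1},
    {"tx":0.06,"ty":0.0823,"tz":0.2259,"spin":0,"claw":-1},
    {"tx":0.06,"ty":0.0823,"tz":0.2259,"spin":0,"claw":-1},
  ],
)

```text
clock: 24.05
position: [571.4, -221.7, 142.6]
orientation: [1.17, 1.214, -1.152]
force: [-0.6, -0.2, -2.5]
finger_gap: 0.407
```

```bash
python3 -c "
from h import *
d=grab('scene','s13')
plan((571,-222.4,80,3.5))
cv2.imwrite('pics/c13.png',cv2.resize(d['color'][100:220,150:280,::-1],None,fx=5,fy=5))"
```

```text
t 24.1 tcp [ 571.7 -221.9  143. ] xaxis [ 0.024 -0.008 -1.   ] jawyaw 3.4 F [-0.2  0.5 -2.9] gap 0.405 j [-0.5   0.56  1.42  0.01  1.14 -0.56]
(571, -222.4, 80, 3.5) -> t [ 0.063  -0.0022 -0.0001] spin -0.1
```

View pics/c13.png

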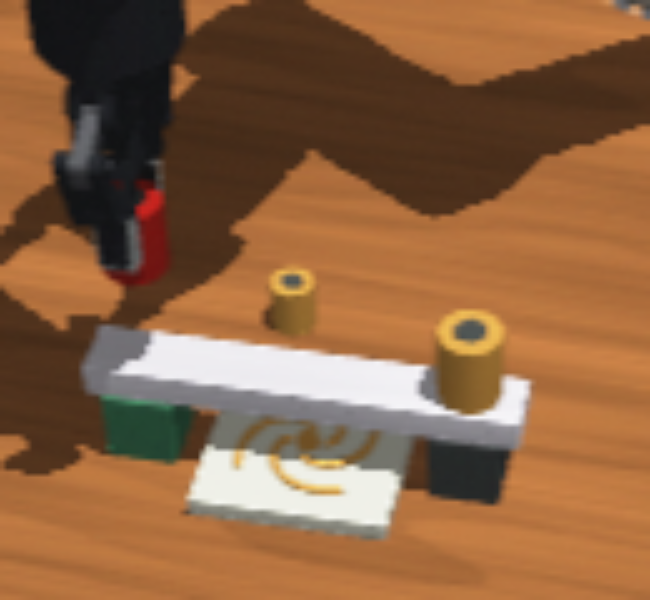

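The red weight hangs over the green end of the bar, and the brass weight is upright. Next: lower to touchdown.

Request:
arm_command(
  moves=[
    {"tx":0.03,"ty":-0.001,"tz":0,"spin":0,"claw":-1},
    {"tx":0.05,"ty":-0.002,"tz":0,"spin":0,"claw":-1},
    {"tx":0.057,"ty":-0.002,"tz":0,"spin":0,"claw":-1},
    {"tx":0.06,"ty":-0.002,"tz":0,"spin":0,"claw":-1},
    {"tx":0.062,"ty":-0.002,"tz":0,"spin":0,"claw":-1},
    {"tx":0.063,"ty":-0.002,"tz":0,"spin":0,"claw":-1},
    {"tx":0.063,"ty":-0.002,"tz":0,"spin":0,"claw":-1},
    {"tx":0.063,"ty":-0.002,"tz":0,"spin":0,"claw":-1},
  ],
)

```text
clock: 25.1
position: [571.3, -222.6, 80.2]
orientation: [1.17, 1.213, -1.152]
force: [-0.5, -0.3, -2.9]
finger_gap: 0.403
```

```bash
python3 -c "
from h import *
plan((571,-222.4,80,3.5))"
```

```text
t 25.1 tcp [ 571.3 -222.6   80.2] xaxis [ 0.025 -0.008 -1.   ] jawyaw 3.4 F [-0.5 -0.3 -2.9] gap 0.403 j [-0.5   0.63  1.48  0.01  1.   -0.56]
(571, -222.4, 80, 3.5) -> t [ 0.0002 -0.0003 -0.0002] spin -0.1
```

Not quite down yet (still -2.9 N). Next: another 1 mm, then release and lift clear.

Request:
arm_command(
  moves=[
    {"tx":0.0008,"ty":0,"tz":0,"spin":0,"claw":-1},
    {"tx":0.0012,"ty":0,"tz":0,"spin":0,"claw":-1},
    {"tx":0.0012,"ty":0,"tz":0,"spin":0,"claw":0.5},
    {"tx":0.0012,"ty":0,"tz":0,"spin":0,"claw":0.5},
    {"tx":0.0012,"ty":0,"tz":0,"spin":0,"claw":0.5},
    {"tx":-0.04,"ty":0,"tz":0,"spin":0,"claw":0.5},
    {"tx":-0.09,"ty":0,"tz":0,"spin":0,"claw":0.5},
    {"tx":-0.1,"ty":0,"tz":0,"spin":0,"claw":0.5},
  ],
)

```text
clock: 26.1
position: [570.4, -222.6, 184.1]
orientation: [1.171, 1.206, -1.149]
force: [0.7, -0.5, -0.4]
finger_gap: 0.749
```

Request:
arm_command(
  moves=[
    {"tx":0,"ty":-0.04,"tz":0,"spin":0,"claw":0.5},
    {"tx":0,"ty":-0.09,"tz":0,"spin":0,"claw":0.5},
    {"tx":0,"ty":-0.14,"tz":0,"spin":0,"claw":0.5},
    {"tx":0,"ty":-0.16,"tz":0,"spin":0,"claw":0.5},
    {"tx":0,"ty":-0.16,"tz":0,"spin":0,"claw":0.5},
    {"tx":0,"ty":-0.16,"tz":0,"spin":0,"claw":0.5},
    {"tx":0,"ty":-0.16,"tz":0,"spin":0,"claw":0.5},
    {"tx":0,"ty":-0.16,"tz":0,"spin":0,"claw":0.5},
  ],
)

```text
clock: 27.1
position: [411.3, -232.0, 179.0]
orientation: [1.17, 1.206, -1.148]
force: [0.9, 0.2, 0.0]
finger_gap: 0.751
```

```bash
python3 -c "
from h import *
s=grab('scene'); t=grab('top'); plan()
im=t['color']; hsv=cv2.cvtColor(im,cv2.COLOR_RGB2HSV); H,S,V=[hsv[...,i].astype(int) for i in range(3)]
def roi(x0,x1,y0,y1):
    m=np.zeros(V.shape,bool); m[y0:y1,x0:x1]=1; return m
f=lambda r:(r[0].round(1),np.round(r[1],1),np.round(r[2],1),round(r[3],1))
print('brass',f(blob(roi(255,300,175,215)&(H>10)&(H<25)&(S>110)&(V>150),t,110)))
print('red',f(blob(roi(330,375,175,220)&((H<5)|(H>175))&(S>150)&(V>100),t,110)))
b=cv2.GaussianBlur(im,(0,0),1).astype(int)
m=cv2.morphologyEx((roi(240,380,160,230)&(b[...,2]>b[...,0]-4)&(b[...,2]>130)).astype(np.uint8),cv2.MORPH_OPEN,np.ones((3,3)))
print('bar',f(blob(m,t,65)))
cv2.imwrite('pics/c14.png',np.hstack([cv2.resize(x[:,:,::-1],None,fx=3.3,fy=3.3) for x in(s['color'][110:230,150:270],t['color'][140:260,250:370])]))"
```

```text
t 27.2 tcp [ 411.1 -232.1  179.1] xaxis [ 0.031 -0.011 -0.999] jawyaw 3.5 F [ 0.1 -0.1  0.5] gap 0.749 j [-0.68  0.28  1.77  0.01  1.06 -0.75]
brass (array([559. , -41.9]), array([560. , -41.8]), array([31.9, 31.9]), 1.5)
red (array([ 570., -220.]), array([ 569.8, -219.8]), array([32.9, 32.7]), 31.5)
bar (array([ 564.3, -135.6]), array([ 564.5, -136.6]), array([ 34.3, 136.2]), 3.2)
```

View pics/c14.png

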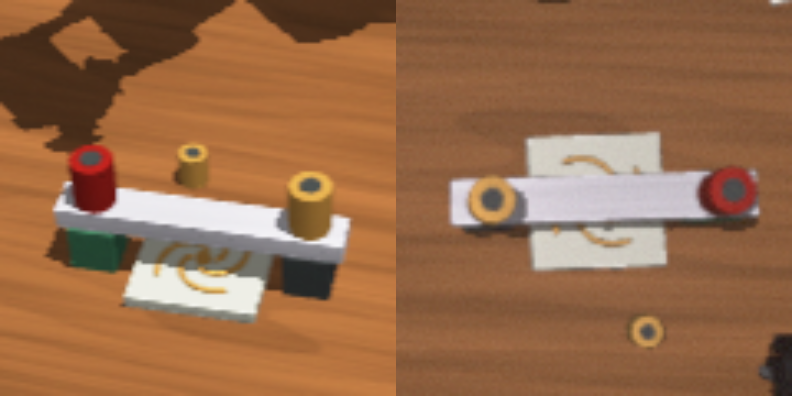

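The bridge is complete. Both weights stand upright over their blocks (brass 559,-42; red 570,-220), the bar lies flat, and the gripper is clear.

```bash
python3 -c "
from rig import ctrl; print(ctrl.job_done())"
```

```text
the job is handed in; nothing more can be done
None
```

The bridge is built and handed in at about 27 s of the 109 s; no verdict was given. The steel block is on the left of the brass tile and the green on the right. The bar lies flat across both, with the brass weight over the steel block and the red weight over the green.

What my last camera checks showed, in mm:

| Item | Measured (x, y) | Compared with |
|---|---|---|
| Steel block | (557, -43) | target (560, -43) |
| Green block | (569, -223) | target (570, -223) |
| Bar | (564, -132.5), yaw about 2.8° | tile centre (565, -133), yaw 3.4° |
| Brass weight | (559, -42) | within about 2 mm of the steel block |
| Red weight | (570, -220) | within about 3 mm of the green block |

- **Offset:** The camera put the blocks 2–3 mm nearer the robot than where the gripper released them. That is about the calibration error and well within tolerance.
- **Blocks:** I measured the blocks before the bar went on. After that I only saw them by eye under the bar, where they looked unmoved.
- **Bar:** The bar figures are from just after it was laid. The final bar measurement was cut short because the weights covered its ends, giving a length of 136 mm and a centre of about y = -136. It still agrees on yaw.
- **Tool tilt:** The tool had tilted about 2° by the end, but both weights look upright in the last pictures.
- **Tile and bystanders:** No contact with the tile or bystanders was seen or planned. I did not re-measure the bystanders at the end.

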